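Snap a grease coupler onto a bearing's tilted nipple and hold it pressed

TASK

Pick up the standing grease coupler and push it, squarely in line, onto the tilted grease nipple of the bearing block until its jaws snap over the ball head and the head sits right at the bottom of the nozzle. Keep pushing so that the coupler's spring is compressed most of the way, and finish like that: the program ends while you still grip the coupler and hold it pressed on the nipple. Leave the things standing around where they are.

Things in the scene. Friction and masses are not known exactly. Their poses are not given: they have to be found in the camera images.
- coupler: Round steel coupler standing on its mouth, 100 mm tall, about 0.22 kg. Origin: centre of the mouth underneath (spring relaxed); z along its axis, mouth to grip. Nozzle with flared mouth (34 mm outside, 26 mm inside), 27 mm wide above, up to z = 42 mm; dark collar 36 mm wide, z = 42 to 60; grip 22 mm wide with thin dark bands, z = 60 to 96: hold it here, just above the collar. Yaw is free.
- coupler_nozzle (a joint): How far the nozzle is pushed up into the collar against its spring: 0 relaxed, 0.012 m fully pressed. The spring starts to give at about 5 N and needs about 12 N at full travel. Pushing on, the spring gives partly (about 3 to 7 mm) before the jaws snap; at the snap the nozzle jumps out again, and it must then be pressed anew by the further push.
- coupler_seat (a point): Centre of the flat seat at the bottom of the nozzle bore (19 mm wide, 21 mm deep from the mouth), on the coupler's axis; it rides with the nozzle and rests on the nipple's top once the coupler is snapped on. Four small sprung jaws stand into the bore 6 mm above the mouth and snap over the nipple's head at about 7 to 10 N.
- bearing: Grey cast bearing block bolted to the bench, with a 28 mm steel stub shaft 104 mm long, 40 mm above the bench. Foot 56 x 124 x 14 mm, round housing 64 mm in diameter, 72 mm high. Origin: centre of the underside; y along the shaft; the nipple leans 22.5 degrees from vertical towards its -x side. It cannot move.
- nipple_top (a point): Centre of the top of the grease nipple's ball head. z points outward along the nipple's axis, 22.5 degrees from vertical; the coupler must be lined up with it. The nipple stands 38 mm out of a boss on the round housing: hex foot 19 mm wide, 8 mm high; neck 9 mm thick; ball head 16 mm in diameter.
- lens_can: Bystander: black cylindrical can, 40 mm wide, 52 mm tall, standing. Origin: centre of the underside.
- specimen_1: Bystander: black round mounted specimen, 30 mm wide, 21 mm high. Origin: centre of the underside.
- die_plug_1: Bystander: steel die plug, 29 mm wide, 22 mm high. Origin: centre of the underside.

How it is judged (in metres and radians):
On the way, in this order (a step that is already met when the one before it is completed fails the run):
1. the coupler is gripped and lifted clear of the bench (contact force between the fingers and coupler above 1 N and height (world z) of coupler_seat above 0.05 m), for 0.2 s.
2. the coupler is snapped squarely onto the nipple: its seat within 4 mm of the nipple's top, axes within 8 degrees (distance between coupler_seat and nipple_top below 0.004 m and angle between the z axis of coupler and the z axis of nipple_top, either way round below 0.14 rad), for 0.2 s.
At the end, for the whole second after the job is handed in: The coupler is snapped on (seat within 4 mm of the nipple's top), in line with the nipple within 8 degrees (0.14 rad), its spring compressed by more than 7 mm of 12 mm, and the fingers still hold it (more than 1 N) (all of step 2 and value of joint coupler_nozzle above 0.007 m and contact force between the fingers and coupler above 1 N); the arm keeps its last pose, push and grip.
It fails at once if the lens can standing by is pushed more than 3 cm away (distance of lens_can from where it was at the start of the episode above 0.03 m).
It fails at once if the specimen 1 standing by is pushed more than 3 cm away (distance of specimen_1 from where it was at the start of the episode above 0.03 m).
It fails at once if the die plug 1 standing by is pushed more than 3 cm away (distance of die_plug_1 from where it was at the start of the episode above 0.03 m).
It also fails if it takes over 45 s, if anything falls off the work surface, if the arm or the gripper's body presses on something with over 40 N, if the wrist force passes 120 N, or if a joint passes its speed limit or range.

ROBOT

A 6-joint arm with a two-finger parallel gripper is mounted at the origin on a cart in front of the work surface, level with it; the furniture and walls round the work are solid. World frame = base frame: x ahead of the robot, y to its left, z up, the work surface at z = 0. Lengths are in m, angles in degrees, forces in N, time in s.
With the tool pointing down it reaches from about 0.4 to 0.925 m from the base axis. Payload 12.5 kg.
Tool frame: the origin (TCP) lies at the very end of the fingers, on their centre line; the grasp point (between the pads) lies 19 mm behind it; z points along the fingers, y is the line along which they close (so a half turn about z gives the same grasp; the last joint's range is limited). The gripper opens to 95 mm and grips with 3 to 60 N. Pads are 20 mm wide; open, the fingers measure 119 mm over their backs; the gripper's body (75 mm by 180 mm) begins 59 mm behind the grasp point.
Start: joints at [62.017, 28.126, 89.318, -0, 62.55, -6.05], TCP at [0.233, 0.58, 0.215] pointing down, gripper open.
Joint ranges: [-177.58, 177.58], [-47.91, 125.51], [2.72, 160], [-65.01, 245.01], [3.68, 167.84], [-153.87, 153.87]. Speed limits (degrees/s): [127.2, 127.2, 159.86, 180, 180, 180].

INTERFACE

Orientations are given as [roll, pitch, yaw] about the fixed x, y, z axes, in that order (R = Rz(yaw) Ry(pitch) Rx(roll)).
In Python, from rig import sensors, vision, manip gives the robot as it stands.
- The arm moves only by the tool play_rows, never from a script. Its argument "increments" is a list that holds one entry, the list of rows, each a list of 7 numbers: the shift along the tool's x, y, z in mm, then the turn, a rotation vector about the tool's x, y, z in degrees, then the closure, from 0 (fully open) to 1 (shut). A call has 1 to 5 rows; each row shifts and turns the commanded pose from where the row before left it, along the tool's axes as they then stand; what a row does not reach is not made up. A row lasts 1/12 s, in which the tool goes at most 41.7 mm and 7.16 degrees, less where a joint would pass 70% of its speed; a pose out of reach is approached as far as the arm can. A call is refused whole if a number of a shift passes 41.7 or a number of a turn 7.16, either way. A call with a gripper value outside its range is refused whole. The fingers move at their own pace and stop on an object; the grip force is fixed at half the most. Time passes only in rows, so rows that do not move let the fingers close. It gives the time, the measured TCP pose, the force, the opening and the grip force at its end, in the units of the state.
- sensors.get_state(): the state, without advancing time (a new reading comes with each control period).
- vision.snapshot(name): name is "scene" or "top" or "wrist"; returns a dict with "image" (480x640x3 uint8, red, green, blue), "depth" (480x640 float32, m along the optical axis (not along the pixel's ray), 0 where there is no reading), "intrinsics" (3x3 intrinsics, pixels), "rvec" (rotation vector, rad) and "tvec" (3), from world to camera coordinates, as OpenCV has them. Camera axes: x right, y down, z forward; pixel columns grow to the right and rows downward; lengths in m; the calibration is good to about 2 mm. A picture is of the moment at which its call begins.
- manip.finish_job(): hands the job in; it is judged then, once.
The state is a dict: "time_s": time; "joints": joint angles; "joint_vel": joint speeds; "joint_torque": joint torques, N m; "ee_pos": TCP position; "tcp_rot": TCP orientation; "force": force on the tool from outside, world axes, zero at the start; "ft_torque": the same for the moment, N m; "gripper_width": opening from 0.0 (shut) to 1.0 (fully open); "finger_force": force on a finger pad.
Only numpy, scipy, OpenCV 4.12 (cv2) and the standard library are available. Lean on these libraries where they do the work, as an engineer would, in place of code of your own. Each camera call takes 0.05 s, during which the arm holds its last target. There are 200 camera calls.

## Working session

There is one attempt and no reset: what is moved stays moved. The work goes in short steps, Python scripts to look and compute and a tool call to move; the robot and the scene stay as the last step left them, time stands still between calls to the robot, and variables do not carry over. Pictures are saved under pics/ and viewed, at most 10 in all, crops included, and the job is handed in when it is done.

Besides the shell and the picture viewer there is one more tool, called after "Emit:" as name([rows], argument=value, ...), one row to a line, values as JSON. play_rows: Moves the arm, as the interface text tells. Its arguments: {"type":"object","properties":{"increments":{"type":"array"}},"required":["increments"]}

```bash
mkdir -p pics; ls; cat > h.py <<'E'
import numpy as np, cv2
from rig import sensors, vision, manip
from scipy.spatial.transform import Rotation as R
def snap(n,f=None):
    s=vision.snapshot(n)
    if f: cv2.imwrite('pics/'+f,cv2.cvtColor(s['image'],cv2.COLOR_RGB2BGR))
    s['R']=cv2.Rodrigues(np.array(s['rvec'],float))[0]; s['t']=np.array(s['tvec'],float).reshape(3)
    return s
def cloud(s):
    K=np.array(s['intrinsics']);d=s['depth'];v,u=np.mgrid[:480,:640]
    p=np.stack([(u-K[0,2])/K[0,0]*d,(v-K[1,2])/K[1,1]*d,d],-1)
    return (p-s['t'])@s['R']
def plane(s,u,v,z):
    K=np.array(s['intrinsics']);c=-s['R'].T@s['t']
    r=s['R'].T@np.linalg.inv(K)@[u,v,1]
    return c+r*(z-c[2])/r[2]
E
python3 - <<'E'
from h import *
print(sensors.get_state())
a=snap('scene','s0.png');b=snap('top','t0.png')
for s in(a,b):print(-s['R'].T@s['t'])
E
```

```text
pics
{'time_s': 0.0, 'joints': array([ 6.20182429e+01,  2.81654854e+01,  8.93493572e+01,  6.41488707e-04,
        6.25495965e+01, -6.05054619e+00]), 'joint_vel': array([-0.05326268,  0.08777052,  0.06578655, -0.05818137,  0.02570112,
       -0.09526863]), 'joint_torque': array([ 3.25060813e-03, -6.12634635e+01, -2.58185470e+01,  6.94173365e-02,
        4.81166714e-02, -1.16155375e-04]), 'ee_pos': array([0.23329848, 0.57956831, 0.21405186]), 'tcp_rot': array([-1.79935980e+02, -7.35801331e-03,  1.58068489e+02]), 'force': array([ 0.29138349,  0.48370428, -0.15973833]), 'ft_torque': array([-0.0357658 ,  0.01030813,  0.01994079]), 'finger_force': 0.0, 'gripper_width': 1.0043843829361399}
[ 0.02355657 -0.49223334  0.50771931]
[0.40321221 0.11891776 1.23903165]
```

View pics/s0.png

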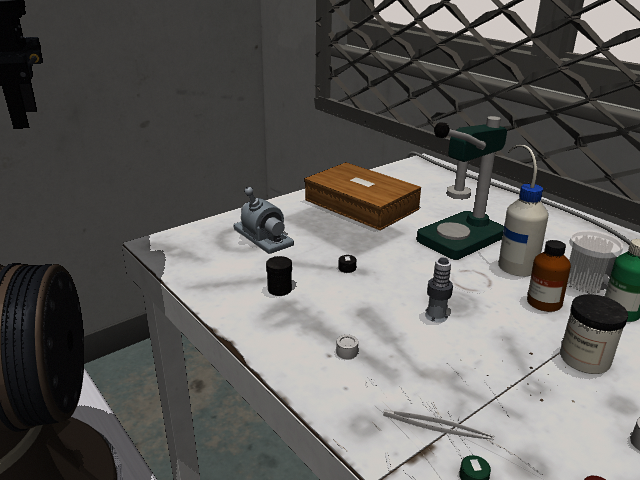

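View pics/t0.png

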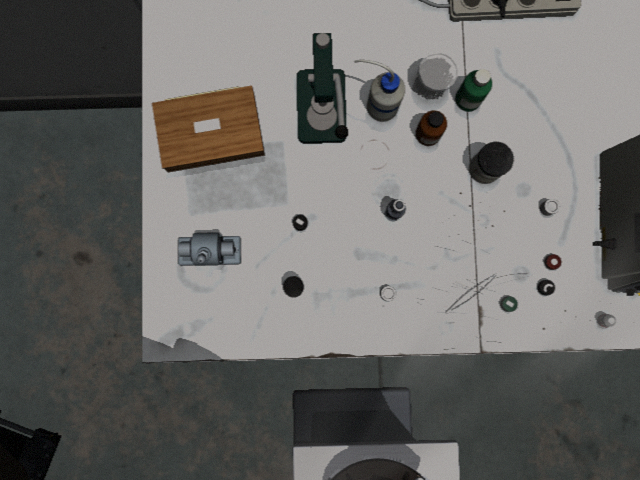

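Scene view: the coupler stands at about (440,290), the bearing at (265,225) with its ball head near (249,192). In the top view they are at (396,208) and (208,249), and the nipple leans towards the robot, at about (201,257).

```bash
python3 - <<'E'
from h import *
a=snap('scene');b=snap('top')
for n,s,c,w in(('scene',a,(440,285),(40,50)),('top',b,(395,207),(25,25))):
    P=cloud(s);q=P[c[1]-w[1]:c[1]+w[1],c[0]-w[0]:c[0]+w[0]].reshape(-1,3)
    for lo,hi in((.006,.04),(.045,.058),(.064,.09),(.094,.11)):
        m=q[(q[:,2]>lo)&(q[:,2]<hi)]
        if len(m):print(n,lo,len(m),m.mean(0).round(4),m.min(0).round(3),m.max(0).round(3))
# bearing
for n,s,(u0,u1,v0,v1) in(('scene',a,(225,300,180,255)),('top',b,(170,250,222,275))):
    P=cloud(s)[v0:v1,u0:u1];q=P.reshape(-1,3)
    f=q[(abs(q[:,2]-.014)<.004)]
    if len(f): print(n,'foot',len(f),cv2.minAreaRect((f[:,:2]*1000).astype(np.float32)))
    m=q[(q[:,2]>.085)&(q[:,2]<.14)]
    for lo in np.arange(.07,.13,.005):
        k=q[(q[:,2]>lo)&(q[:,2]<lo+.005)]
        if len(k):print(n,lo.round(3),len(k),k.mean(0).round(4),k.min(0).round(3),k.max(0).round(3))
for n,s,(u0,u1,v0,v1) in(('s',a,(225,300,175,255)),('t',b,(165,255,215,285))):
    cv2.imwrite(f'pics/{n}c.png',cv2.resize(cv2.cvtColor(s['image'][v0:v1,u0:u1],cv2.COLOR_RGB2BGR),None,fx=7,fy=7,interpolation=cv2.INTER_CUBIC))
E
python3 -c "
import cv2,numpy as np
a=cv2.imread('pics/sc.png');b=cv2.imread('pics/tc.png')
a=cv2.resize(a,(394,420));b=cv2.resize(b,(394,306))
c=np.zeros((420,790,3),np.uint8);c[:,:394]=a;c[:306,396:]=b;cv2.imwrite('pics/c0.png',c)"
```

```text
scene 0.006 1469 [0.7199 0.0322 0.0205] [ 0.583 -0.067  0.006] [0.825 0.133 0.04 ]
scene 0.045 193 [ 0.5882 -0.0593  0.0516] [ 0.58  -0.07   0.045] [ 0.61  -0.039  0.058]
scene 0.064 250 [ 0.5925 -0.0562  0.0774] [ 0.585 -0.063  0.064] [ 0.606 -0.042  0.09 ]
scene 0.094 115 [ 0.596  -0.0534  0.0977] [ 0.586 -0.063  0.094] [ 0.607 -0.041  0.101]
top 0.006 228 [ 0.6134 -0.0564  0.0075] [ 0.562 -0.108  0.006] [ 0.664 -0.007  0.02 ]
top 0.045 56 [ 0.5947 -0.0472  0.0544] [ 0.582 -0.068  0.046] [ 0.618 -0.034  0.058]
top 0.064 45 [ 0.5941 -0.0468  0.0786] [ 0.588 -0.061  0.064] [ 0.61  -0.035  0.09 ]
top 0.094 92 [ 0.5993 -0.0518  0.0986] [ 0.59  -0.063  0.094] [ 0.609 -0.042  0.106]
scene foot 451 ((531.4904174804688, 314.6072998046875), (55.928707122802734, 127.47791290283203), 0.8741130232810974)
scene 0.07 116 [0.5284 0.3054 0.072 ] [0.509 0.289 0.07 ] [0.545 0.338 0.075]
scene 0.075 41 [0.5182 0.3109 0.0776] [0.508 0.306 0.075] [0.531 0.323 0.08 ]
scene 0.08 28 [0.5166 0.3119 0.0823] [0.51  0.305 0.08 ] [0.525 0.318 0.085]
scene 0.085 14 [0.5122 0.3128 0.0877] [0.509 0.31  0.085] [0.
[... 411 characters left out ...]
5546875), 4.022617816925049)
top 0.07 186 [0.5338 0.3147 0.0719] [0.51 0.29 0.07] [0.55  0.338 0.075]
top 0.075 51 [0.5281 0.3111 0.077 ] [0.513 0.29  0.075] [0.545 0.333 0.08 ]
top 0.08 21 [0.5225 0.3138 0.0823] [0.517 0.304 0.08 ] [0.526 0.323 0.085]
top 0.085 7 [0.5205 0.3129 0.0868] [0.518 0.309 0.085] [0.524 0.316 0.09 ]
top 0.09 2 [0.5164 0.3106 0.0915] [0.515 0.31  0.091] [0.517 0.312 0.092]
top 0.095 4 [0.5125 0.31   0.0986] [0.506 0.309 0.097] [0.517 0.312 0.1  ]
top 0.1 17 [0.5071 0.3135 0.1032] [0.502 0.308 0.1  ] [0.517 0.321 0.105]
top 0.105 31 [0.5098 0.3142 0.1073] [0.505 0.307 0.105] [0.516 0.32  0.11 ]
top 0.11 6 [0.508  0.3146 0.1116] [0.505 0.314 0.11 ] [0.514 0.317 0.112]
```

View pics/c0.png

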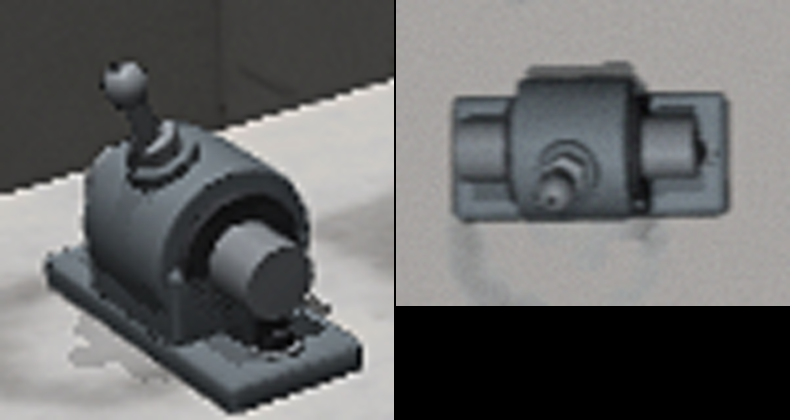

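The crop shows the ball head up-left of the housing and the foot square to the world axes. Depth gives the coupler at about (0.598,-0.052), and the nipple top at about (0.503,0.313,0.109) with a lean in world -x. I'll turn the gripper to yaw 180 (tool x = -X, y = +Y, z = -Z) and go over to the coupler.

Emit:
play_rows([
  [[0,0,0,0,0,-5.5,0],[0,0,0,0,0,-5.5,0],[0,0,0,0,0,-5.5,0],[0,0,0,0,0,-5.5,0],[0,0,0,0,0,0,0]],
])

```text
time_s: 0.62
ee_pos: [0.2334, 0.5797, 0.2145]
tcp_rot: [-180.0, -0.0, -179.7]
force: [0.5, 0.1, 0.9]
gripper_width: 0.999
finger_force: 0.0
```

Emit:
play_rows([
  [[-18,-34,0,0,0,0,0],[-18,-34,0,0,0,0,0],[-18,-34,0,0,0,0,0],[-18,-34,0,0,0,0,0],[-18,-34,0,0,0,0,0]],
])

```text
time_s: 1.03
ee_pos: [0.324, 0.4083, 0.2146]
tcp_rot: [180.0, 0.0, 179.9]
force: [0.8, 0.4, -0.7]
gripper_width: 0.999
finger_force: 0.0
```

Emit:
play_rows([
  [[-18,-34,0,0,0,0,0],[-18,-34,0,0,0,0,0],[-18,-34,0,0,0,0,0],[-18,-34,0,0,0,0,0],[-18,-34,0,0,0,0,0]],
])

```text
time_s: 1.45
ee_pos: [0.4143, 0.2383, 0.2148]
tcp_rot: [180.0, 0.0, 179.9]
force: [0.7, 0.1, 0.7]
gripper_width: 1.0
finger_force: 0.0
```

Emit:
play_rows([
  [[-18,-34,0,0,0,0,0],[-18,-34,0,0,0,0,0],[-18,-34,0,0,0,0,0],[-18,-34,0,0,0,0,0],[0,0,0,0,0,0,0]],
])

```text
time_s: 1.87
ee_pos: [0.4886, 0.0994, 0.2146]
tcp_rot: [-180.0, 0.1, 179.6]
force: [-0.2, 0.3, -0.8]
gripper_width: 0.996
finger_force: 0.0
```

Emit:
play_rows([
  [[-22,-30,0,0,0,0,0],[-22,-30,0,0,0,0,0],[-22,-30,0,0,0,0,0],[-22,-30,0,0,0,0,0],[-22,-31,0,0,0,0,0]],
])

```text
time_s: 2.28
ee_pos: [0.5969, -0.0481, 0.2146]
tcp_rot: [180.0, 0.0, 179.9]
force: [1.1, 0.9, -1.2]
gripper_width: 0.999
finger_force: 0.0
```

```bash
python3 - <<'E'
from h import *
s=snap('wrist','w0.png');print(-s['R'].T@s['t'],s['R'][2],sensors.get_state()['ee_pos'])
q=cloud(s).reshape(-1,3)
q=q[(abs(q[:,0]-.598)<.05)&(abs(q[:,1]+.052)<.05)]
for lo,hi in((.03,.042),(.045,.058),(.061,.064),(.064,.09),(.094,.11)):
    m=q[(q[:,2]>lo)&(q[:,2]<hi)]
    if len(m):print(lo,len(m),m.mean(0).round(4),m.min(0).round(4),m.max(0).round(4))
E
```

```text
[ 0.52311469 -0.0473467   0.38547684] [ 2.63927793e-01  4.75042670e-04 -9.64542324e-01] [ 0.60031811 -0.05299387  0.21431543]
0.045 100 [ 0.5851 -0.0502  0.0515] [ 0.5819 -0.0678  0.0451] [ 0.5953 -0.0337  0.058 ]
0.061 233 [ 0.5937 -0.049   0.0615] [ 0.582  -0.0674  0.061 ] [ 0.6116 -0.0334  0.0638]
0.064 197 [ 0.5912 -0.0501  0.0796] [ 0.5882 -0.0618  0.064 ] [ 0.6028 -0.0395  0.0899]
0.094 629 [ 0.5988 -0.0506  0.0985] [ 0.589  -0.061   0.0942] [ 0.6103 -0.04    0.103 ]
```

View pics/w0.png

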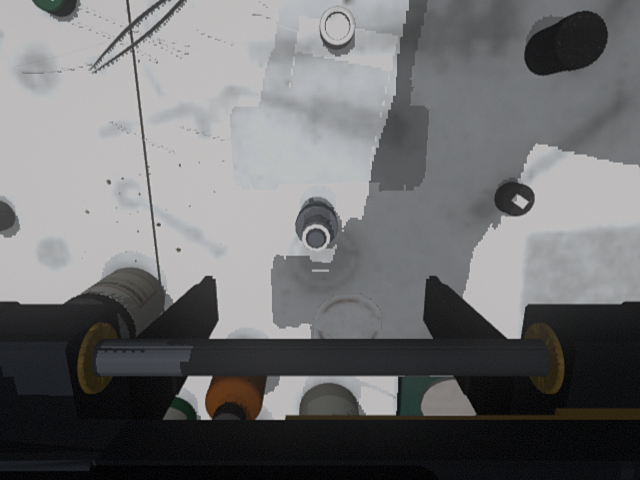

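The wrist view shows the coupler at about (316,235), midway between the open fingers. It measures about (0.5995,-0.0505), with the collar top at z of about 0.061. I'll go down and grip.

Emit:
play_rows([
  [[0.8,2.5,30,0,0,0,0],[0,0,35,0,0,0,0],[0,0,35,0,0,0,0],[0,0,30,0,0,0,0],[0,0,10,0,0,0,0]],
])

```text
time_s: 2.75
ee_pos: [0.5935, -0.0437, 0.0707]
tcp_rot: [179.9, -0.3, 179.9]
force: [-0.7, 0.3, 0.4]
gripper_width: 0.995
finger_force: 0.0
```

Emit:
play_rows([
  [[0,0,9,0,0,0,0],[0,0,0,0,0,0,0.5],[0,0,0,0,0,0,0.9],[0,0,0,0,0,0,1],[0,0,0,0,0,0,1]],
])

```text
time_s: 3.17
ee_pos: [0.5961, -0.0443, 0.0672]
tcp_rot: [-180.0, 0.1, -179.9]
force: [-0.8, 0.4, 0.7]
gripper_width: 0.775
finger_force: 0.0
```

Emit:
play_rows([
  [[0,0,0,0,0,0,1],[0,0,0,0,0,0,1],[0,0,0,0,0,0,1],[0,0,0,0,0,0,1],[0,0,0,0,0,0,1]],
])

```text
time_s: 3.58
ee_pos: [0.5954, -0.0443, 0.0657]
tcp_rot: [180.0, 0.0, -179.9]
force: [0.3, -0.7, 0.6]
gripper_width: 0.427
finger_force: 0.0
```

The TCP is off by about (4,-6) mm, so I correct it before the fingers close.

Emit:
play_rows([
  [[-4,-6,0,0,0,0,0.55],[0,0,0,0,0,0,0.55],[0,0,0,0,0,0,0.55],[0,0,0,0,0,0,0.55]],
])

```text
time_s: 3.92
ee_pos: [0.5994, -0.0504, 0.0655]
tcp_rot: [180.0, -0.0, -180.0]
force: [-0.1, -0.6, -0.2]
gripper_width: 0.45
finger_force: 0.0
```

```bash
python3 - <<'E'
from h import *
st=sensors.get_state();print(st['ee_pos'],st['gripper_width'],st['force'])
s=snap('wrist')
q=cloud(s).reshape(-1,3)
q=q[(abs(q[:,0]-.598)<.03)&(abs(q[:,1]+.052)<.014)]
for lo,hi in((.064,.09),(.094,.104)):
    m=q[(q[:,2]>lo)&(q[:,2]<hi)]
    if len(m):print(lo,len(m),m.mean(0).round(4),m.min(0).round(4),m.max(0).round(4))
E
```

```text
[ 0.59937018 -0.05042964  0.0655069 ] 0.44974412862291097 [-0.06655135 -0.55262308 -0.1880212 ]
0.064 1147 [ 0.5909 -0.0507  0.0791] [ 0.5877 -0.0621  0.064 ] [ 0.6018 -0.0396  0.0899]
0.094 1685 [ 0.5953 -0.0508  0.0982] [ 0.5884 -0.0616  0.0941] [ 0.6041 -0.0401  0.1029]
```

Emit:
play_rows([
  [[0,0,2,0,0,0,0.7],[0,0,0,0,0,0,1],[0,0,0,0,0,0,1],[0,0,0,0,0,0,1],[0,0,0,0,0,0,1]],
])

```text
time_s: 4.38
ee_pos: [0.5993, -0.0502, 0.0635]
tcp_rot: [180.0, -0.0, -179.9]
force: [0.4, -0.5, -1.3]
gripper_width: 0.229
finger_force: 29.9
```

Emit:
play_rows([
  [[0,0,0,0,0,0,1],[0,0,0,0,0,0,1],[0,0,0,0,0,0,1],[0,0,0,0,0,0,1],[0,0,0,0,0,0,1]],
])

```text
time_s: 4.8
ee_pos: [0.5993, -0.0503, 0.0636]
tcp_rot: [180.0, -0.0, -179.9]
force: [0.2, -0.2, -1.1]
gripper_width: 0.225
finger_force: 29.9
```

Emit:
play_rows([
  [[0,0,-15,0,0,0,1],[0,0,-35,0,0,0,1],[0,0,-40,0,0,0,1],[0,0,-40,0,0,0,1],[0,0,-40,0,0,0,1]],
])

```text
time_s: 5.22
ee_pos: [0.5989, -0.0502, 0.2355]
tcp_rot: [180.0, -0.0, -179.9]
force: [-0.0, -0.6, -1.6]
gripper_width: 0.227
finger_force: 29.9
```

Emit:
play_rows([
  [[5,15,-10,0,0,0,1],[14,36,0,0,0,0,1],[14,36,0,0,0,0,1],[14,36,0,0,0,0,1],[14,36,0,0,0,0,1]],
])

```text
time_s: 5.63
ee_pos: [0.5368, 0.1102, 0.2432]
tcp_rot: [180.0, -0.0, -180.0]
force: [1.0, 0.3, -2.2]
gripper_width: 0.227
finger_force: 29.9
```

Emit:
play_rows([
  [[14,36,0,0,0,0,1],[14,36,0,0,0,0,1],[14,36,0,0,0,0,1],[14,36,0,0,0,0,1],[14,30,0,0,0,0,1]],
])

```text
time_s: 6.05
ee_pos: [0.4664, 0.2848, 0.2432]
tcp_rot: [180.0, -0.0, -179.9]
force: [-0.2, 0.2, -2.3]
gripper_width: 0.227
finger_force: 29.9
```

Emit:
play_rows([
  [[20,30,0,0,0,0,1],[0,0,0,0,-5.6,0,1],[0,0,0,0,-5.6,0,1],[0,0,0,0,-5.6,0,1],[0,0,0,0,-5.7,0,1]],
])

```text
time_s: 6.47
ee_pos: [0.4471, 0.3132, 0.2437]
tcp_rot: [179.9, 22.7, -179.9]
force: [0.7, -1.4, -2.4]
gripper_width: 0.225
finger_force: 29.9
```

Emit:
play_rows([
  [[0,0,0,0,0,0,1],[0,0,0,0,0,0,1],[0,0,0,0,0,0,1],[0,0,0,0,0,0,1]],
])

```text
time_s: 6.8
ee_pos: [0.4486, 0.3126, 0.2437]
tcp_rot: [180.0, 22.4, -180.0]
force: [-1.1, 0.9, -1.8]
gripper_width: 0.23
finger_force: 29.9
```

```bash
cat > m.py <<'E'
from h import *
st=sensors.get_state();print(st['time_s'],st['ee_pos'],st['tcp_rot'],st['force'],st['finger_force'])
R0=R.from_euler('xyz',st['tcp_rot'],degrees=True)
def fitaxis(q): # slice centres along nominal axis
    return q.mean(0)
E
python3 - <<'E'
from m import *
a=snap('scene','s1.png');w=snap('wrist','w1.png');print(-w['R'].T@w['t'])
I=cv2.cvtColor(a['image'],cv2.COLOR_RGB2BGR)[110:260,170:320]
J=cv2.cvtColor(w['image'],cv2.COLOR_RGB2BGR)
o=np.zeros((400,800,3),np.uint8);o[:,:400]=cv2.resize(I,(400,400),interpolation=cv2.INTER_CUBIC);o[:300,400:]=cv2.resize(J,(400,300));cv2.imwrite('pics/c1.png',o)
E
```

```text
6.8 [0.44861602 0.31256595 0.24369831] [ 179.98739467   22.40864828 -179.98335902] [-1.13388813  0.92232249 -1.81807406] 29.94213044643402
[0.31559573 0.313043   0.37330326]
```

View pics/c1.png

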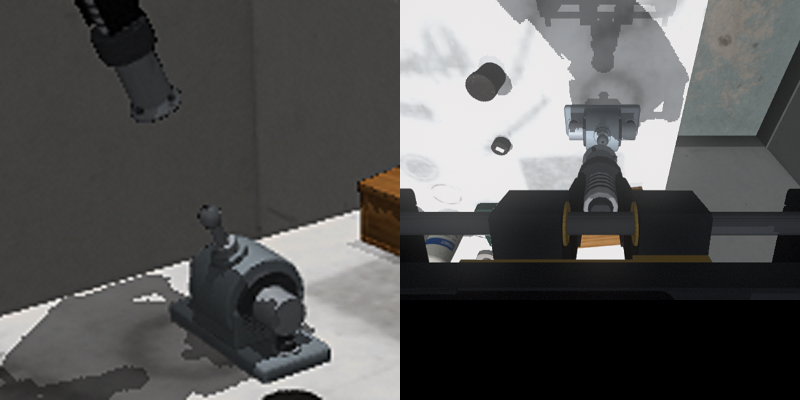

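Left crop: the coupler hangs tilted in line, up-left of the ball head, which is at about (249,191) in the full scene frame. Right crop: the wrist camera sees the coupler centred over the nipple at about (601,140) in the crop. Next I measure the ball and nozzle axis in both cameras.

```bash
cat > fit.py <<'E'
from m import *
from scipy.optimize import least_squares
p=st['ee_pos'];zt=R0.as_matrix()[:,2]
for n in('scene','wrist','top'):
    s=snap(n);q=cloud(s).reshape(-1,3)
    B=q[np.linalg.norm(q-[.506,.313,.1017],axis=1)<.0135]
    if len(B)>8:
        f=least_squares(lambda c:np.linalg.norm(B-c,axis=1)-.008,[.506,.313,.102],loss='soft_l1',f_scale=.001);print(n,'ball',len(B),f.x.round(4))
    # nozzle cylinder r 13.5, relative to TCP: axial 22..52 mm; lateral offset at two ends
    d=q-p;ax=d@zt;X=d@R0.as_matrix()[:,0];Y=d@R0.as_matrix()[:,1]
    m=(ax>.024)&(ax<.055)&(np.hypot(X,Y)<.022)
    if m.sum()>20:
        A,x,y=ax[m],X[m],Y[m]
        f=least_squares(lambda c:np.hypot(x-c[0]-c[2]*(A-.063),y-c[1]-c[3]*(A-.063))-.0135,[0,0,0,0],loss='soft_l1',f_scale=.001)
        print(n,'nozzle off at mouth mm',m.sum(),(f.x[:2]*1000).round(1),'tilt deg',np.degrees(f.x[2:]).round(1), 'mouth w',(p+.063*zt+R0.as_matrix()[:,:2]@f.x[:2]).round(4))
E
python3 fit.py
```

```text
6.9 [0.44861426 0.31241876 0.24358873] [ 179.99393994   22.44162206 -179.99050929] [-0.26826603  0.42235837 -1.95318671] 29.942208230495453
scene ball 78 [0.5083 0.3153 0.101 ]
scene nozzle off at mouth mm 295 [ 0.9 -0.2] tilt deg [ 0.9 -0.9] mouth w [0.4718 0.3123 0.185 ]
wrist ball 254 [0.5089 0.3162 0.102 ]
wrist nozzle off at mouth mm 448 [0.2 0.8] tilt deg [2.2 1.3] mouth w [0.4725 0.3132 0.1853]
top ball 58 [0.5097 0.3146 0.1012]
top nozzle off at mouth mm 75 [-0.1 -1.3] tilt deg [ 1. -1.] mouth w [0.4727 0.3111 0.1854]
```

Ball relative to the coupler axis: about -1.5 mm in tool x, +3 mm in tool y, with the top 83 mm ahead of the mouth. I correct and advance 65 mm.

Emit:
play_rows([
  [[-1.5,3,15,0,0,0,1],[0,0,20,0,0,0,1],[0,0,20,0,0,0,1],[0,0,10,0,0,0,1],[0,0,0,0,0,0,1]],
])

```text
time_s: 7.47
ee_pos: [0.4743, 0.315, 0.1822]
tcp_rot: [-179.9, 22.3, -179.9]
force: [-0.3, 0.1, -2.2]
gripper_width: 0.227
finger_force: 29.9
```

Emit:
play_rows([
  [[0,0,0,0,0,0,1],[0,0,0,0,0,0,1],[0,0,0,0,0,0,1]],
])

```text
time_s: 7.72
ee_pos: [0.4743, 0.3158, 0.1853]
tcp_rot: [179.9, 22.6, -179.9]
force: [-0.4, -0.1, -2.5]
gripper_width: 0.229
finger_force: 29.9
```

```bash
python3 fit.py; python3 - <<'E'
from m import *
a=snap('scene');w=snap('wrist')
I=cv2.cvtColor(a['image'],cv2.COLOR_RGB2BGR)[130:250,190:310]
J=cv2.cvtColor(w['image'],cv2.COLOR_RGB2BGR)[140:340,230:430]
o=np.hstack([cv2.resize(i,(400,400),interpolation=cv2.INTER_CUBIC) for i in(I,J)]);cv2.imwrite('pics/c2.png',o)
E
```

```text
7.7167 [0.4742716  0.31580914 0.18526662] [ 179.94380819   22.57638304 -179.94577677] [-0.39331923 -0.14873463 -2.49529258] 29.941902458667755
scene ball 78 [0.5079 0.3155 0.101 ]
scene nozzle off at mouth mm 258 [ 0.7 -0.3] tilt deg [ 0.3 -1.5] mouth w [0.4978 0.3156 0.1268]
wrist nozzle off at mouth mm 445 [0.1 0.8] tilt deg [2.1 1.4] mouth w [0.4983 0.3167 0.127 ]
top nozzle off at mouth mm 63 [-1.8 -0. ] tilt deg [-3.7  3.2] mouth w [0.5001 0.3159 0.1278]
7.8667 [0.4741772  0.31574754 0.18493141] [ 179.95682274   22.55726741 -179.93620852] [ 0.04091467 -0.08580354 -1.88978233] 29.94186758995056
```

View pics/c2.png

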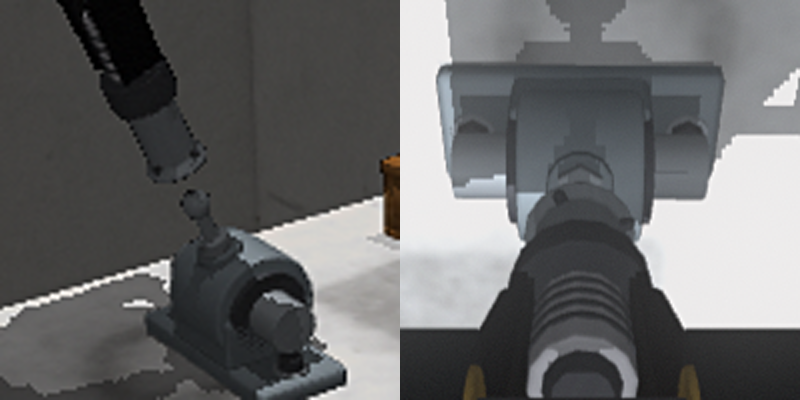

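The view shows the mouth just short of the ball and in line from both sides, lateral error under 1 mm, top about 20 mm ahead. Pushing on.

Emit:
play_rows([
  [[0,0,8,0,0,0,1],[0,0,8,0,0,0,1],[0,0,6,0,0,0,1],[0,0,0,0,0,0,1],[0,0,0,0,0,0,1]],
])

```text
time_s: 8.38
ee_pos: [0.4826, 0.3154, 0.1631]
tcp_rot: [-180.0, 22.4, -179.9]
force: [-0.1, -0.2, -1.9]
gripper_width: 0.224
finger_force: 29.9
```

Emit:
play_rows([
  [[0,0,3,0,0,0,1],[0,0,3,0,0,0,1],[0,0,2,0,0,0,1],[0,0,0,0,0,0,1],[0,0,0,0,0,0,1]],
])

```text
time_s: 8.8
ee_pos: [0.4858, 0.3158, 0.1568]
tcp_rot: [180.0, 22.5, -179.9]
force: [-3.6, 0.4, 5.0]
gripper_width: 0.228
finger_force: 30.0
```

Emit:
play_rows([
  [[0,0,2,0,0,0,1],[0,0,0,0,0,0,1],[0,0,2,0,0,0,1],[0,0,0,0,0,0,1]],
])

```text
time_s: 9.13
ee_pos: [0.4873, 0.3157, 0.1531]
tcp_rot: [180.0, 22.5, -179.9]
force: [-3.8, 0.8, 6.7]
gripper_width: 0.225
finger_force: 30.0
```

Emit:
play_rows([
  [[0,0,2,0,0,0,1],[0,0,0,0,0,0,1],[0,0,2,0,0,0,1],[0,0,0,0,0,0,1]],
])

```text
time_s: 9.47
ee_pos: [0.4889, 0.3156, 0.1489]
tcp_rot: [180.0, 22.5, -179.9]
force: [-2.0, 0.3, 3.7]
gripper_width: 0.225
finger_force: 30.0
```

The force dropped, so it has probably snapped. I keep pressing.

Emit:
play_rows([
  [[0,0,2,0,0,0,1],[0,0,0,0,0,0,1],[0,0,2,0,0,0,1],[0,0,0,0,0,0,1],[0,0,0,0,0,0,1]],
])

```text
time_s: 9.88
ee_pos: [0.4903, 0.3156, 0.1456]
tcp_rot: [180.0, 22.5, -179.9]
force: [-3.7, -1.0, 5.3]
gripper_width: 0.229
finger_force: 30.0
```

Emit:
play_rows([
  [[0,0,2,0,0,0,1],[0,0,0,0,0,0,1],[0,0,1,0,0,0,1],[0,0,0,0,0,0,1],[0,0,0,0,0,0,1]],
])

```text
time_s: 10.3
ee_pos: [0.4914, 0.3156, 0.1429]
tcp_rot: [180.0, 22.5, -179.9]
force: [-4.4, -0.2, 7.0]
gripper_width: 0.224
finger_force: 30.0
```

```bash
python3 - <<'E'
from m import *
s=snap('scene');w=snap('wrist')
I=cv2.cvtColor(s['image'],cv2.COLOR_RGB2BGR)[150:250,210:310]
J=cv2.cvtColor(w['image'],cv2.COLOR_RGB2BGR)[140:340,230:430]
cv2.imwrite('pics/c3.png',np.hstack([cv2.resize(i,(400,400),interpolation=cv2.INTER_CUBIC) for i in(I,J)]))
E
```

```text
10.3 [0.49139427 0.31561495 0.14293912] [ 179.98883882   22.52336783 -179.93417521] [-4.37954371 -0.20608541  7.02052492] 29.973254799842834
```

View pics/c3.png

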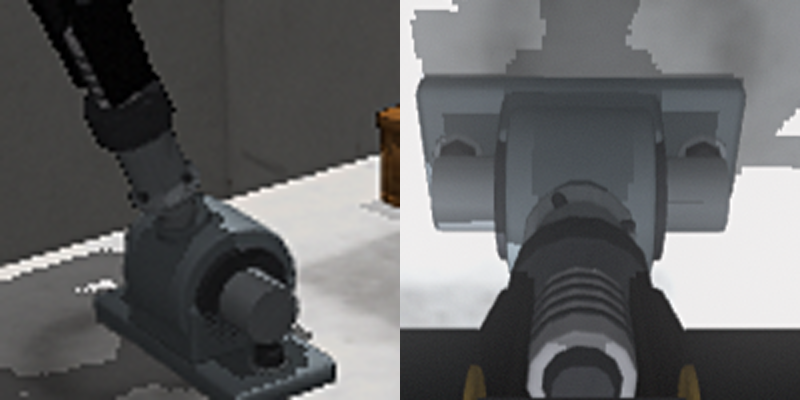

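The coupler sits over the nipple down to its hex foot, in line, at about 10 N. A little more compression is needed.

Emit:
play_rows([
  [[0,0,1,0,0,0,1],[0,0,0,0,0,0,1],[0,0,1,0,0,0,1],[0,0,0,0,0,0,1],[0,0,0,0,0,0,1]],
])

```text
time_s: 10.82
ee_pos: [0.4921, 0.3156, 0.1411]
tcp_rot: [180.0, 22.5, -179.9]
force: [-4.6, -0.8, 8.7]
gripper_width: 0.224
finger_force: 30.0
```

Emit:
play_rows([
  [[0,0,1,0,0,0,1],[0,0,0,0,0,0,1],[0,0,0,0,0,0,1],[0,0,0,0,0,0,1],[0,0,0,0,0,0,1]],
])

```text
time_s: 11.23
ee_pos: [0.4925, 0.3156, 0.1403]
tcp_rot: [180.0, 22.5, -179.9]
force: [-6.1, -0.7, 8.6]
gripper_width: 0.228
finger_force: 30.0
```

Emit:
play_rows([
  [[0,0,1,0,0,0,1],[0,0,0,0,0,0,1],[0,0,0,0,0,0,1],[0,0,0,0,0,0,1],[0,0,0,0,0,0,1]],
])

```text
time_s: 11.65
ee_pos: [0.4929, 0.3156, 0.1394]
tcp_rot: [180.0, 22.5, -179.9]
force: [-5.0, -0.9, 9.3]
gripper_width: 0.227
finger_force: 30.0
```

Axial force is about 12.3 N, rising steadily with no sign of bottoming out, so the spring is near full travel. The arm is aligned and gripping. Handing in.

```bash
python3 - <<'E'
from m import *
print(manip.finish_job())
E
```

```text
11.65 [0.49286146 0.31558277 0.13941724] [ 179.99153413   22.52839149 -179.93624881] [-4.96300061 -0.90701298  9.29926279] 29.97931033372879
the job is handed in; nothing more can be done
None
```

I handed the job in at 11.65 s with the coupler pushed onto the nipple and still gripped (30 N per finger), held in line at about 12 N, so the spring should be mostly compressed; the snap and the compression are inferred from the force readings and travel, and no verdict was returned.

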